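# Click the brush hanger onto its post

## Task

Pick up the loose wooden brush hanger and slide it, arms at the bottom, down over the upright post of the brush stand. Push it gently past the sprung balls in the post until you feel them click into the groove inside its hub, no further, then let go so that it stays up there by itself. Leave the ink bottles, the water pot and the palette knife where they are.

Things in the scene. Friction and masses are not known exactly. Their poses are not given: they have to be found in the camera images.
- stand: Fixed brush stand: round dark steel base (diameter 110, 20 thick) with an upright steel post, diameter 16. Origin: centre of the base's underside, on the table; z up along the post. Two sprung steel balls (diameter 10) stick out 4 mm from the post's +y and -y sides, at one height, locked anywhere from 80 to 108 above the table: it differs each time, is not measured, and is found by feel.
- post_tip (a point): Tip of the stand's post, on its axis, 150 above the table. The top 8 mm taper from 16 to 6 wide.
- hub_middle (a point): Loose wooden brush hanger, 0.12 kg, standing arms down: upright twelve-sided hub, 38 across flats, 74 tall, with eight flat arms at its foot. This point: on the hub's axis, half-way up, 37 above the foot. z up along the bore; x out through a flat (flats every 30 degrees). Through bore 19 wide; level with this point it has an inner groove 27 wide, 9.5 high. Grip the hub's upper half.
- hub_foot (a point): Centre of the hanger's foot. Arms: 16 wide, 6 thick, tips 61 from the axis. The bore opens here in a cone, 24 wide, narrowing to 19 over 4.5 mm. Pushing the cone over the balls takes about 6 to 10 N; then the bore drags on the balls with about 2 to 3 N for about 30 mm (let go there, it just sticks, not seated) until they snap out into the groove and the drag vanishes.
- hub_top (a point): Centre of the hub's top, 37 above hub_middle. Seated, hub_middle is level with the balls (under 1 mm of play) and the post's tip stands 5 to 33 above this point. Pushing on from there meets a second, stiffer rise (to some 9 N within 2 to 4 mm); past that the balls leave the groove: too far. No step needs over 12 N.
- ball_a (a joint): How far the ball on the post's +y side is pressed in, m: 0 fully out (also when snapped into the groove), about 0.0025 inside the plain bore.
- ball_b (a joint): The same for the ball on the -y side.
- ink_a: Ink bottle, diameter 44, 75 tall; bystander. Origin at the centre of its underside.
- ink_b: Another ink bottle of the same size; bystander. Origin at the centre of its underside.
- water_pot: White ceramic water pot, diameter 72, 80 tall; bystander. Origin at the centre of its underside.
- palette_knife: Palette knife lying on the table; bystander. Origin at its middle.

How it is judged:
By the outcome, as a careful person would: the job done as asked, in the order asked, and still so for the second after the job is handed in, with the robot touching nothing.
It also fails if it takes over 70 s, if anything falls off the work surface, if the arm or the gripper's body presses on something with over 40 N, if the wrist force passes 120 N, or if a joint passes its speed limit or range.

## Robot

A 7-joint arm with a two-finger parallel gripper is mounted at the origin on the work surface. World frame = base frame: x ahead of the robot, y to its left, z up, the work surface at z = 0. Lengths are in m, angles in rad, forces in N, time in s.
With the tool pointing down it reaches from about 0.425 to 0.875 m from the base axis. Payload 4.7 kg.
Tool frame: the origin (TCP) lies on the centre line of the jaws, within the pads' length; the fingertips stand 14 mm ahead of it and the grasp point (between the pads) lies 5 mm behind it; z points along the fingers, y is the direction in which the jaws open and shut (so a half turn about z gives the same grasp; the last joint's range is limited). The gripper opens to 87 mm and grips with 3 to 60 N. Pads are 19 mm wide; open, the fingers measure 117 mm over their backs; the gripper's body (75 mm by 190 mm) begins 51 mm behind the grasp point.
Start: joints at [-1.333, 0.321, -0.07, 1.45, 0.023, 1.371, -0.057], TCP at [0.144, 0.634, 0.237] pointing down, gripper open.
Joint ranges: [-2.86, 2.86], [-0.3, 2.09], [-1.38, 1.24], [0.06, 2.45], [-1.56, 4.7], [0.09, 2.05], [-2.69, 2.69]. Speed limits (rad/s): [2.57, 2.57, 3.14, 3.14, 3.14, 3.14, 3.14].

## Interface

Orientations are given as a rotation vector (axis times angle).
In Python, from cell import * gives the robot as it stands.
- The arm moves only by the tool servo_tool, never from a script. Its argument "deltas" is a list of rows, each an object of numbers: "x", "y", "z": the shift along the world's x, y, z in m; "turn": the turn about the world's z in rad. A call has 1 to 20 rows; each row is the pose to reach, as a shift and turn from the pose measured when the call began; what a row does not reach only later rows make up. A row lasts 1/10 s, in which the tool goes at most 50 mm and 8.59 degrees, less where a joint would pass 70% of its speed; a pose out of reach is approached as far as the arm can. A call with a gripper value outside its range is refused whole. "hand" is the opening, from -1 (shut) to 1 (fully open), so that 0 is half open, set as the call begins (left out, the last holds). The fingers move at their own pace and stop on an object; "grip_force" is the grip in N (left out, the last holds). Time passes only in rows, so rows that repeat a pose let the fingers close. It gives the time, the measured TCP pose, the force and the opening at its end, in the units of the state.
- sense(): the state, without advancing time (a new reading comes with each control period).
- capture(name): name is "side" or "top"; returns a dict with "frame" (480x640x3 uint8, red, green, blue), "fx", "fy", "cx", "cy" (pixels), "view" (4x4, takes a point from world to camera coordinates). Camera axes: x right, y down, z forward; pixel columns grow to the right and rows downward; lengths in m; the calibration is good to about 2 mm. A picture is of the moment at which its call begins. There is no depth.
- sign_off(): hands the job in, once; it reports no verdict.
The state is a dict: "time": time; "joints": joint angles; "joint_velocities": joint speeds; "tau": joint torques, N m; "eef_pos": TCP position; "orientation": TCP orientation; "ft_force": force on the tool from outside, world axes, zero at the start; "wrist_torque": the same for the moment, N m; "width": finger opening in m.
Only numpy, scipy, OpenCV 4.12 (cv2) and the standard library are available. Lean on these libraries where they do the work, as an engineer would, in place of code of your own. Each camera call takes 0.05 s, during which the arm holds its last target.

## Working session

There is one attempt and no reset: what is moved stays moved. The work goes in short steps, Python scripts to look and compute and a tool call to move; the robot and the scene stay as the last step left them, time stands still between calls to the robot, and variables do not carry over. Pictures are saved under pics/ and viewed, and the job is handed in when it is done.

Besides the shell and the picture viewer there is one more tool, called after "Request:" as a command line: name --argument value ..., lists and objects as JSON in quotes. servo_tool: Moves the arm, as the interface text tells. Its arguments: {"type":"object","properties":{"deltas":{"type":"array","items":{"type":"object","properties":{"x":{"type":"number"},"y":{"type":"number"},"z":{"type":"number"},"turn":{"type":"number"}}}},"hand":{"type":"number"},"grip_force":{"type":"number"}},"required":["deltas"]}

```bash
mkdir -p pics; python3 - <<'E'
from cell import *
import cv2,numpy as np
s=sense();print(s)
for n in("side","top"):
    c=capture(n);cv2.imwrite(f"pics/{n}0.png",c["frame"][:,:,::-1]);np.savez(f"{n}0.npz",**c);print(n,c["fx"],c["fy"],c["cx"],c["cy"],np.round(c["view"],4).tolist())
E
```

```text
{'time': 0.0, 'joints': array([-1.33288734,  0.32181995, -0.07008486,  1.45165051,  0.02263136,
        1.37081808, -0.05688248]), 'joint_velocities': array([-0.00095366,  0.00058731, -0.00150828,  0.00051933,  0.00016495,
        0.00047818,  0.0012688 ]), 'tau': array([-1.03309515e-05, -4.91314960e+01, -4.04216917e-01, -3.12512612e+01,
       -6.39030640e-02,  4.41066083e-02,  2.10506696e-04]), 'eef_pos': array([0.14420636, 0.63326458, 0.23547579]), 'orientation': array([-3.50731303e-01, -3.12186688e+00,  2.99557856e-03]), 'ft_force': array([-0.86139766, -0.01031237, -0.27886419]), 'wrist_torque': array([ 0.03474428, -0.05517779,  0.0016527 ]), 'width': 0.08712093789451796}
side 450.16237815892373 450.16237815892373 317.66545148833 245.46528413324145 [[-0.933, -0.3598, -0.0121, 0.5116], [-0.2251, 0.6095, -0.7602, 0.219], [0.2809, -0.7065, -0.6496, 0.9614], [0.0, 0.0, 0.0, 1.0]]
top 481.75903152205103 481.75903152205103 323.5472848395341 247.84146359264855 [[0.0173, -0.9998, -0.0017, -0.0231], [-0.998, -0.0172, -0.0602, 0.5383], [0.0601, 0.0027, -0.9982, 1.1733], [0.0, 0.0, 0.0, 1.0]]
```

View pics/side0.png

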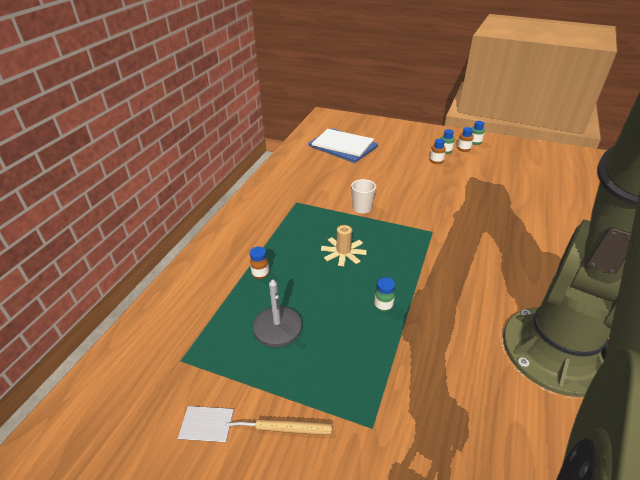

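View pics/top0.png

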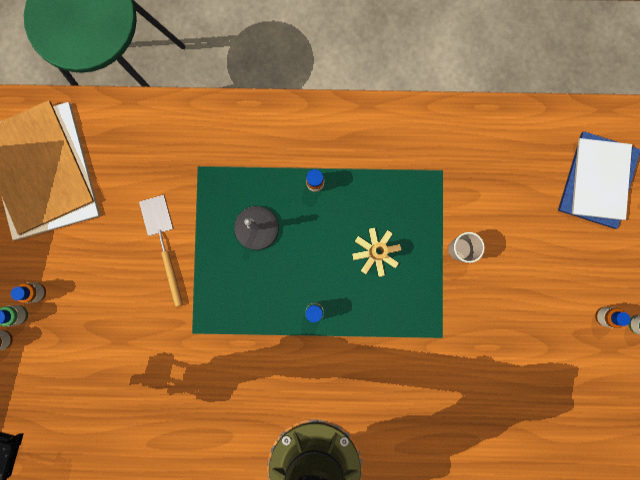

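```bash
cat > h.py <<'E'
import numpy as np,cv2
def load(f): return dict(np.load(f))
def ray(c,u,v):
    V=c["view"];R=V[:3,:3];o=-R.T@V[:3,3]
    d=R.T@np.array([(u-c["cx"])/c["fx"],(v-c["cy"])/c["fy"],1.]);return o,d/np.linalg.norm(d)
def onz(c,u,v,z):
    o,d=ray(c,u,v);return o+d*(z-o[2])/d[2]
def two(c1,p1,c2,p2):
    o1,d1=ray(c1,*p1);o2,d2=ray(c2,*p2)
    t=np.linalg.lstsq(np.c_[d1,-d2],o2-o1,rcond=None)[0]
    a,b=o1+d1*t[0],o2+d2*t[1];return (a+b)/2,np.linalg.norm(a-b)
def proj(c,p):
    q=c["view"][:3,:3]@np.asarray(p)+c["view"][:3,3];return q[0]/q[2]*c["fx"]+c["cx"],q[1]/q[2]*c["fy"]+c["cy"]
def crop(c,u0,v0,w,h,k): return cv2.resize(c["frame"][v0:v0+h,u0:u0+w,::-1],None,fx=k,fy=k,interpolation=cv2.INTER_NEAREST)
E
python3 - <<'E'
from h import *
t=load("top0.npz");s=load("side0.npz")
a=np.hstack([crop(t,346,220,64,64,6),crop(t,226,196,64,64,6)])
b=np.hstack([crop(s,312,214,64,64,6),crop(s,245,275,64,64,6)])
cv2.imwrite("pics/z1.png",a);cv2.imwrite("pics/z2.png",b)
E
```

```text
(no output)
```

View pics/z1.png

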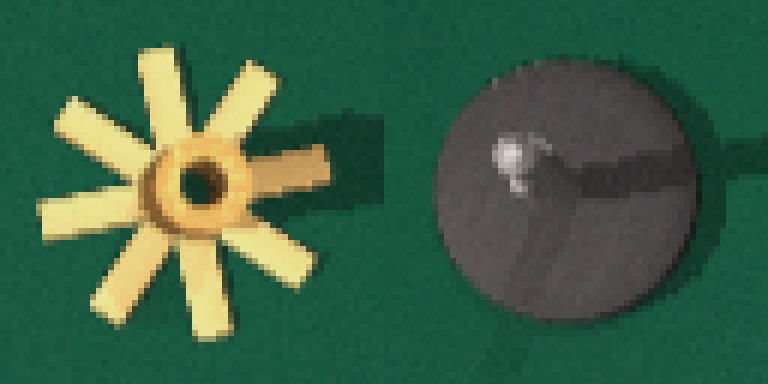

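View pics/z2.png

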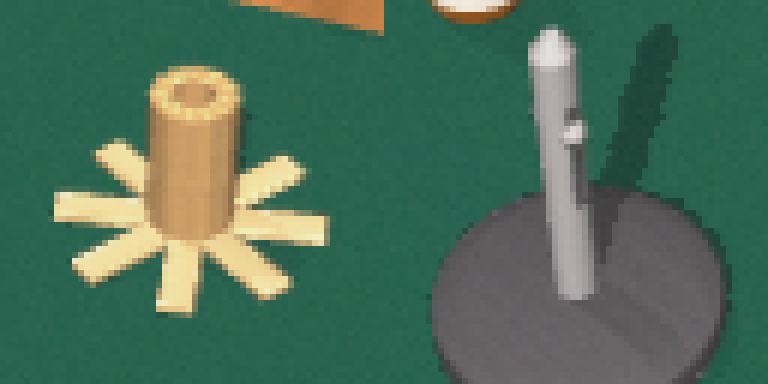

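```bash
python3 - <<'E'
from h import *
t=load("top0.npz");s=load("side0.npz")
f=t["frame"];hsv=cv2.cvtColor(f,cv2.COLOR_RGB2HSV)
# hanger
m=cv2.inRange(hsv,(10,60,110),(35,255,255));k=np.zeros_like(m);k[220:284,346:410]=255;m&=k
M=cv2.moments(m,True);u,v=M["m10"]/M["m00"],M["m01"]/M["m00"];print("mask centroid",u,v)
# bright arm pixels on plane z=.006, polar
arm=[onz(t,x,y,0.006)[:2] for y,x in zip(*np.nonzero(m))];arm=np.array(arm)
cs,_=cv2.findContours(m,0,2);c=max(cs,key=cv2.contourArea);print(cv2.minEnclosingCircle(c))
# tips: farthest-direct fit
(cu,cv_),r=cv2.minEnclosingCircle(c);C=onz(t,cu,cv_,0.006)[:2];print("enc centre",C)
d=arm-C;rr=np.hypot(*d.T);sel=(rr>.036)
for it in range(3):
    d=arm-C;rr=np.hypot(*d.T);sel=(rr>.036)
    a=np.arctan2(d[:,1],d[:,0])
    ph=np.angle(np.exp(1j*8*a[sel]).mean())/8
    # refine centre: average line fit of each arm
    A=[];b=[]
    for i in range(8):
        th=ph+i*np.pi/4
        q=arm[sel&(np.abs(np.angle(np.exp(1j*(a-th))))<.3)]
        n=np.array([-np.sin(th),np.cos(th)]);A.append(n);b.append(n@q.mean(0))
    C=np.linalg.lstsq(np.array(A),np.array(b),rcond=None)[0]
    print(C,np.degrees(ph),np.round(np.array(b)-np.array(A)@C,4))
for z,p in((.074,(346+203/6,220+183/6)),): print("hub hole top",onz(t,*p,z))
# side hub top
p,e=two(t,(346+203/6,220+183/6),s,(312+195/6,214+94/6));print("hubtop tri",p,e)
# base
mb=cv2.inRange(hsv,(0,0,0),(179,80,140));k=np.zeros_like(mb);k[190:265,222:292]=255;mb&=k
cs,_=cv2.findContours(mb,0,2);c=max(cs,key=cv2.contourArea);e=cv2.fitEllipse(cv2.convexHull(c));print(e,cv2.minEnclosingCircle(c))
print("base centre",onz(t,*e[0],.02))
tip=(226+(508-384)/6,196+150/6);ts=(245+(551-384)/6,275+30/6)
print("tip onz",onz(t,*tip,.15),"tri",two(t,tip,s,ts))
hs=cv2.cvtColor(s["frame"],cv2.COLOR_RGB2HSV)
for n,(x,y,z) in dict(inkA=(315,177,.075),inkB=(314,312,.075),pot=(469,247,.08)).items(): print(n,onz(t,x,y,z))
E
```

```text
mask centroid 376.16744621141254 251.80729653882133
((376.3464660644531, 251.80601501464844), 24.637556076049805)
enc centre [ 0.53157657 -0.14530841]
[ 0.53188297 -0.14505188] 12.456911931461175 [-0.      0.      0.     -0.0001  0.      0.0003 -0.0003  0.0001]
[ 0.5319016 -0.1451138] 12.43320551662897 [ 0.     -0.      0.0001 -0.0002  0.0001  0.0002 -0.0003  0.0001]
[ 0.53190076 -0.14508615] 12.40799431382598 [ 0.     -0.      0.0001 -0.0001  0.      0.0003 -0.0003  0.0001]
hub hole top [ 0.53112396 -0.14617547  0.074     ]
hubtop tri [ 0.53055405 -0.14724618  0.06706673] 0.0020044517344308386
((255.90858459472656, 227.5473175048828), (43.92607498168945, 44.05874252319336), 126.64396667480469) ((255.9652862548828, 227.5730743408203), 22.1418399810791)
base centre [0.58565613 0.15398153 0.02      ]
tip onz [0.58673661 0.15589244 0.15      ] tri (array([0.58591079, 0.15593456, 0.14691926]), np.float64(0.0024940512190964504))
inkA [0.70271905 0.0091942  0.075     ]
inkB [0.38503716 0.00568733 0.075     ]
pot [ 0.54255204 -0.35358032  0.08      ]
```

```bash
python3 - <<'E'
from h import *
s=load("side0.npz")
f=s["frame"].astype(float).sum(2)
for r0 in(234,240): print(np.round(f[r0:r0+6,333:356].mean(0)).astype(int))
c=np.array([.5315,-.1455])
o=-s["view"][:3,:3].T@s["view"][:3,3];print("cam az",np.degrees(np.arctan2(*(o[:2]-c)[::-1])))
for ph in(12.4,27.4):
    print(ph,[ (round(proj(s,[c[0]+.01967*np.cos(a),c[1]+.01967*np.sin(a),.045])[0],1)) for a in np.radians(ph+15+30*np.arange(12))])
cv2.imwrite("pics/z3.png",crop(s,328,222,32,36,16))
t=load("top0.npz");cv2.imwrite("pics/z4.png",cv2.convertScaleAbs(crop(t,362,234,32,36,16)))
E
```

```text
[332 275 237 240 352 386 408 450 459 470 468 470 475 475 438 426 430 356
 260 189 211 222 222]
[564 600 615 453 388 388 412 452 464 464 463 464 471 472 428 424 424 339
 311 399 456 493 526]
cam az 107.43798147668717
12.4 [np.float64(335.9), np.float64(337.5), np.float64(340.6), np.float64(344.5), np.float64(348.1), np.float64(350.4), np.float64(350.7), np.float64(349.1), np.float64(346.0), np.float64(342.2), np.float64(338.7), np.float64(336.4)]
27.4 [np.float64(336.5), np.float64(338.9), np.float64(342.5), np.float64(346.4), np.float64(349.4), np.float64(350.8), np.float64(350.2), np.float64(347.7), np.float64(344.1), np.float64(340.4), np.float64(337.4), np.float64(335.9)]
```

View pics/z3.png

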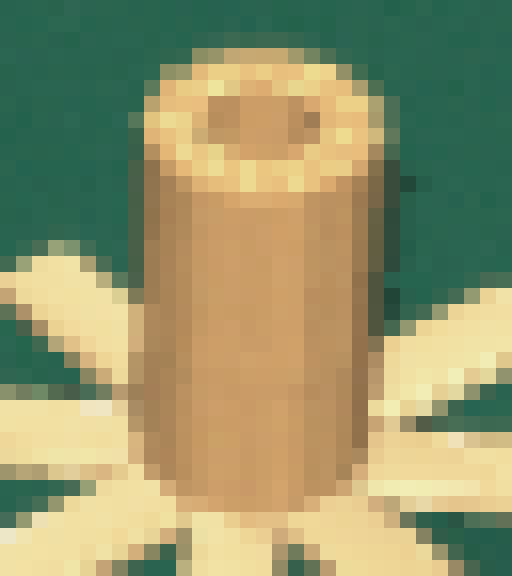

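View pics/z4.png

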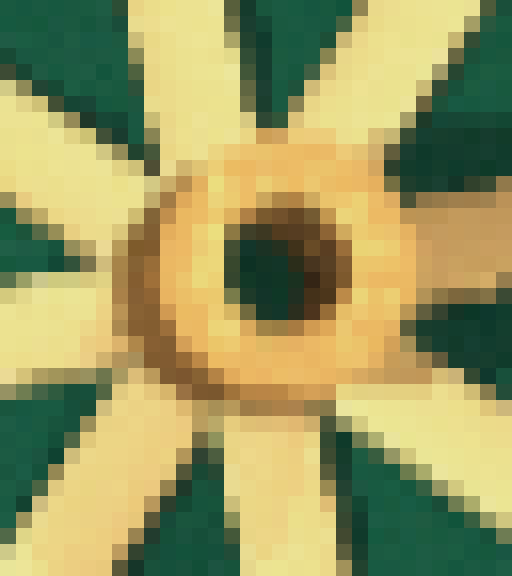

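Request:
servo_tool --deltas '[{"x":0.032,"y":-0.032},{"x":0.064,"y":-0.064},{"x":0.096,"y":-0.096},{"x":0.128,"y":-0.128},{"x":0.16,"y":-0.16},{"x":0.192,"y":-0.192},{"x":0.224,"y":-0.224},{"x":0.256,"y":-0.256},{"x":0.288,"y":-0.288},{"x":0.32,"y":-0.32},{"x":0.327,"y":-0.366,"turn":0.02},{"x":0.334,"y":-0.412,"turn":0.04},{"x":0.34,"y":-0.458,"turn":0.06},{"x":0.347,"y":-0.504,"turn":0.08},{"x":0.354,"y":-0.55,"turn":0.1},{"x":0.361,"y":-0.596,"turn":0.12},{"x":0.367,"y":-0.642,"turn":0.14},{"x":0.374,"y":-0.688,"turn":0.16},{"x":0.381,"y":-0.734,"turn":0.178},{"x":0.3873,"y":-0.779,"turn":0.178}]' --hand 1

```text
schema error: expected keys x, y, z, turn
```

All keys are needed in each row.

Request:
servo_tool --deltas '[{"x":0.032,"y":-0.032,"z":0,"turn":0},{"x":0.064,"y":-0.064,"z":0,"turn":0},{"x":0.096,"y":-0.096,"z":0,"turn":0},{"x":0.128,"y":-0.128,"z":0,"turn":0},{"x":0.16,"y":-0.16,"z":0,"turn":0},{"x":0.192,"y":-0.192,"z":0,"turn":0},{"x":0.224,"y":-0.224,"z":0,"turn":0},{"x":0.256,"y":-0.256,"z":0,"turn":0},{"x":0.288,"y":-0.288,"z":0,"turn":0},{"x":0.32,"y":-0.32,"z":0,"turn":0},{"x":0.327,"y":-0.366,"z":0,"turn":0.02},{"x":0.334,"y":-0.412,"z":0,"turn":0.04},{"x":0.34,"y":-0.458,"z":0,"turn":0.06},{"x":0.347,"y":-0.504,"z":0,"turn":0.08},{"x":0.354,"y":-0.55,"z":0,"turn":0.1},{"x":0.361,"y":-0.596,"z":0,"turn":0.12},{"x":0.367,"y":-0.642,"z":0,"turn":0.14},{"x":0.374,"y":-0.688,"z":0,"turn":0.16},{"x":0.381,"y":-0.734,"z":0,"turn":0.178},{"x":0.387,"y":-0.779,"z":0,"turn":0.178}]' --hand 1

```text
time: 2.1
eef_pos: [0.531, -0.1475, 0.2354]
orientation: [0.071, 3.141, -0.002]
ft_force: [1.3, -0.2, 0.4]
width: 0.0872
```

```bash
python3 - <<'E'
from cell import *
from h import *
c=capture("side");np.savez("side1.npz",**c);cv2.imwrite("pics/side1.png",crop(c,240,80,200,200,3))
print(sense()["eef_pos"],proj(c,sense()["eef_pos"]))
E
```

```text
[ 0.5302725  -0.15730884  0.23582664] (np.float64(347.4275208500931), np.float64(171.5068081836534))
```

View pics/side1.png

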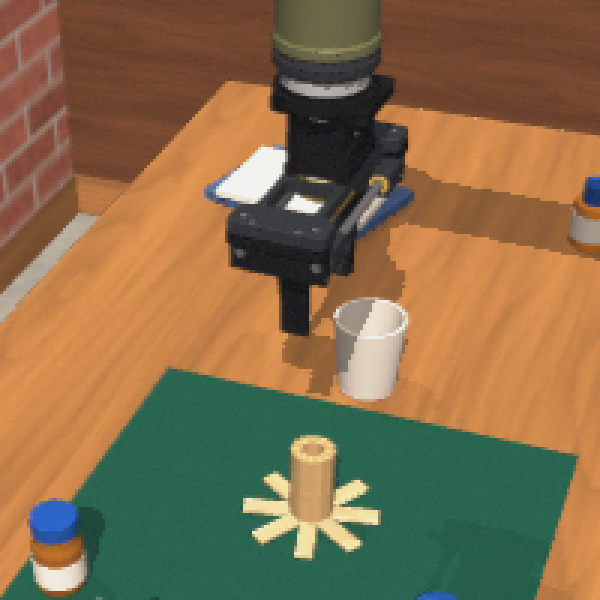

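Request:
servo_tool --deltas '[{"x":0.001,"y":0.012,"z":0,"turn":0},{"x":0.001,"y":0.012,"z":-0.02,"turn":0},{"x":0.001,"y":0.012,"z":-0.05,"turn":0},{"x":0.001,"y":0.012,"z":-0.08,"turn":0},{"x":0.001,"y":0.012,"z":-0.1,"turn":0},{"x":0.001,"y":0.012,"z":-0.11,"turn":0},{"x":0.001,"y":0.012,"z":-0.11,"turn":0},{"x":0.001,"y":0.012,"z":-0.11,"turn":0}]'

```text
time: 2.95
eef_pos: [0.5319, -0.1448, 0.1266]
orientation: [0.086, 3.138, -0.013]
ft_force: [0.3, 0.3, 0.6]
width: 0.087
```

Request:
servo_tool --deltas '[{"x":-0.0004,"y":-0.0007,"z":-0.02,"turn":0},{"x":-0.0004,"y":-0.0007,"z":-0.045,"turn":0},{"x":-0.0004,"y":-0.0007,"z":-0.06,"turn":0},{"x":-0.0004,"y":-0.0007,"z":-0.067,"turn":0},{"x":-0.0004,"y":-0.0007,"z":-0.067,"turn":0},{"x":-0.0004,"y":-0.0007,"z":-0.067,"turn":0}]'

```text
time: 3.55
eef_pos: [0.5322, -0.1457, 0.0605]
orientation: [0.086, 3.137, -0.013]
ft_force: [1.1, -0.1, 0.6]
width: 0.0873
```

```bash
python3 - <<'E'
from cell import *
from h import *
print(sense()["eef_pos"])
c=capture("side");np.savez("side2.npz",**c);d=capture("top");np.savez("top2.npz",**d)
cv2.imwrite("pics/side2.png",np.hstack([crop(c,290,150,100,130,4),crop(d,330,190,100,130,4)]))
E
```

```text
[ 0.53223962 -0.14574453  0.06053491]
```

View pics/side2.png

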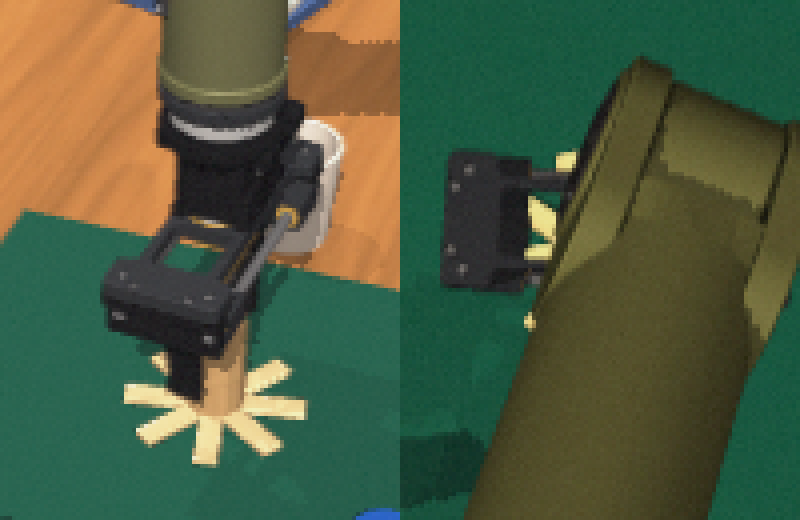

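Request:
servo_tool --deltas '[{"x":0,"y":0,"z":0,"turn":0},{"x":0,"y":0,"z":0,"turn":0},{"x":0,"y":0,"z":0,"turn":0},{"x":0,"y":0,"z":0,"turn":0},{"x":0,"y":0,"z":0,"turn":0},{"x":0,"y":0,"z":0,"turn":0},{"x":0,"y":0,"z":0,"turn":0},{"x":0,"y":0,"z":0,"turn":0}]' --hand -1 --grip_force 35

```text
time: 4.45
eef_pos: [0.5323, -0.1456, 0.0607]
orientation: [0.086, 3.136, -0.013]
ft_force: [-0.7, 0.3, -0.4]
width: 0.0375
```

Request:
servo_tool --deltas '[{"x":0,"y":0,"z":0.01,"turn":0},{"x":0,"y":0,"z":0.03,"turn":0},{"x":0,"y":0,"z":0.06,"turn":0},{"x":0,"y":0,"z":0.095,"turn":0},{"x":0,"y":0,"z":0.13,"turn":0},{"x":0,"y":0,"z":0.16,"turn":0},{"x":0,"y":0,"z":0.175,"turn":0},{"x":0,"y":0,"z":0.18,"turn":0},{"x":0,"y":0,"z":0.18,"turn":0}]'

```text
time: 5.35
eef_pos: [0.5322, -0.1455, 0.2404]
orientation: [0.086, 3.136, -0.013]
ft_force: [-0.5, 0.3, -1.9]
width: 0.0374
```

```bash
python3 - <<'E'
from cell import *
from h import *
s=sense();print(s["eef_pos"],s["orientation"],s["ft_force"])
c=capture("side");np.savez("side3.npz",**c);d=capture("top");np.savez("top3.npz",**d)
cv2.imwrite("pics/side3.png",np.hstack([crop(c,290,80,100,150,4),crop(d,330,170,100,150,4)]))
E
```

```text
[ 0.53216563 -0.14554526  0.24038888] [ 0.08582728  3.13646899 -0.01278758] [-0.5403796   0.30269955 -1.89000373]
```

View pics/side3.png

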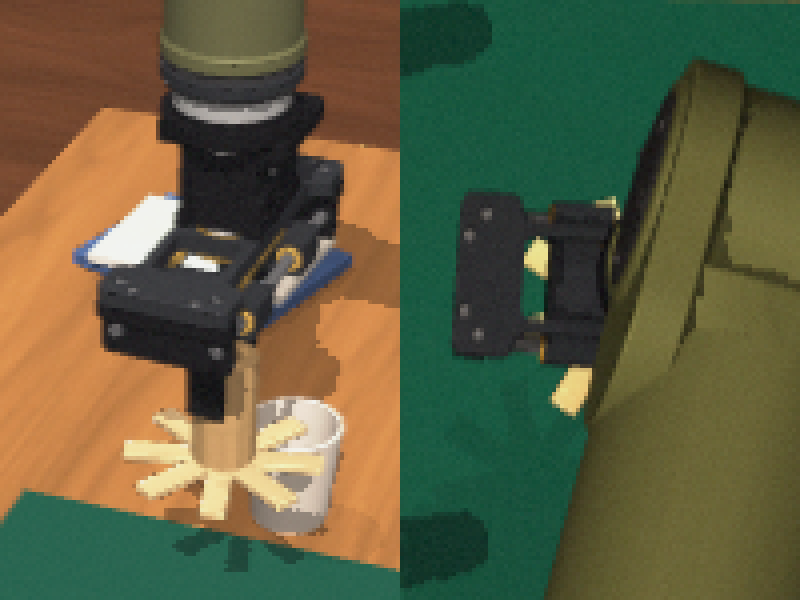

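```bash
python3 - <<'E'
from h import *
t=load("top0.npz");s=load("side0.npz")
g=cv2.cvtColor(s["frame"],cv2.COLOR_RGB2HSV)
m=((g[...,1]<45)&(g[...,2]>125)).astype(np.uint8)
print([(r,[int(x) for x in np.nonzero(m[r,262:290])[0][[0,-1]]+262]) for r in range(280,326,3) if m[r,262:290].any()])
for c in((.586,.154),(.586,.155),(.586,.156),(.588,.155),(.584,.155)):
    print(c,[tuple(np.round(proj(s,[*c,z]),1)) for z in(.15,.12,.06,.02)])
f=t["frame"].sum(2);print(f[214:236,242:262])
for z in(.15,.1,.05,.02): print(np.round(proj(t,[.586,.155,z]),1))
E
```

```text
[(280, [271, 274]), (283, [269, 276]), (286, [270, 276]), (289, [270, 276]), (292, [270, 276]), (295, [271, 277]), (298, [271, 277]), (301, [271, 275]), (304, [272, 276]), (307, [272, 276]), (310, [272, 278]), (313, [273, 278]), (316, [273, 279]), (319, [273, 279]), (322, [274, 279])]
(0.586, 0.154) [(np.float64(272.5), np.float64(278.2)), (np.float64(273.6), np.float64(288.5)), (np.float64(275.7), np.float64(307.7)), (np.float64(277.0), np.float64(319.8))]
(0.586, 0.155) [(np.float64(272.3), np.float64(278.5)), (np.float64(273.4), np.float64(288.8)), (np.float64(275.5), np.float64(308.1)), (np.float64(276.8), np.float64(320.1))]
(0.586, 0.156) [(np.float64(272.1), np.float64(278.9)), (np.float64(273.2), np.float64(289.1)), (np.float64(275.3), np.float64(308.4)), (np.float64(276.6), np.float64(320.4))]
(0.588, 0.155) [(np.float64(271.4), np.float64(278.3)), (np.float64(272.5), np.float64(288.6)), (np.float64(274.6), np.float64(307.8)), (np.float64(276.0), np.float64(319.8))]
(0.584, 0.155) [(np.float64(273.2), np.float64(278.8)), (np.float64(274.3), np.float64(289.0)), (np.float64(27
[... 1292 characters left out ...]
5 188 195 199 191 192 188 190 178 151
  148 148]
 [235 250 251 241 250 245 220 242 254 225 205 225 206 190 190 181 204 214
  212 210]
 [243 260 255 241 235 241 244 234 246 231 215 221 201 209 200 194 220 231
  241 222]
 [245 252 245 244 254 244 239 245 232 225 216 214 213 207 209 210 236 227
  233 234]
 [257 255 242 249 243 243 246 248 219 212 206 217 218 217 212 226 223 229
  228 222]
 [257 247 249 244 238 256 239 247 212 213 216 220 222 212 214 234 229 236
  233 227]
 [250 248 249 239 241 251 253 248 218 208 226 219 222 209 205 227 240 228
  235 242]
 [249 253 249 246 245 243 248 238 219 217 229 213 212 220 227 246 233 233
  236 236]]
[247.1 221.3]
[250.5 223.8]
[253.7 226.1]
[255.5 227.4]
```

```bash
python3 - <<'E'
from h import *
t=load("top0.npz");s=load("side0.npz")
for a in((247.3,226.2),(247.8,226.5)): print(two(t,a,s,(276.5,296.8)))
for z in(.08,.09,.1,.108): print(z,proj(s,[.578,.1575,z]),proj(t,[.578,.1575,z]))
E
```

```text
(array([0.57867024, 0.16106327, 0.10473087]), np.float64(0.002665780689054384))
(array([0.57857114, 0.16022696, 0.10384563]), np.float64(0.0016464256748439745))
0.08 (np.float64(277.7000898329109), np.float64(303.6136141241848)) (np.float64(250.69081994766773), np.float64(228.15712607672424))
0.09 (np.float64(277.3706323880175), np.float64(300.42256807330426)) (np.float64(250.03342228462768), np.float64(227.72236768627036))
0.1 (np.float64(277.03665736567285), np.float64(297.18776584720734)) (np.float64(249.36418726410477), np.float64(227.27978086749096))
0.108 (np.float64(276.76616190629113), np.float64(294.5678114924948)) (np.float64(248.82005993834196), np.float64(226.91993182382896))
```

Request:
servo_tool --deltas '[{"x":0.003,"y":0.015,"z":0,"turn":0},{"x":0.009,"y":0.05,"z":0,"turn":0},{"x":0.016,"y":0.09,"z":0,"turn":0},{"x":0.023,"y":0.13,"z":0,"turn":0},{"x":0.03,"y":0.17,"z":0,"turn":0},{"x":0.038,"y":0.21,"z":0,"turn":0},{"x":0.045,"y":0.25,"z":0,"turn":0},{"x":0.05,"y":0.28,"z":0,"turn":0},{"x":0.053,"y":0.295,"z":0,"turn":0},{"x":0.054,"y":0.301,"z":0,"turn":0},{"x":0.054,"y":0.301,"z":0,"turn":0},{"x":0.054,"y":0.301,"z":0,"turn":0},{"x":0.054,"y":0.301,"z":0,"turn":0}]'

```text
time: 6.75
eef_pos: [0.5857, 0.1533, 0.2392]
orientation: [0.091, 3.139, -0.014]
ft_force: [-0.0, -0.3, -1.3]
width: 0.0375
```

```bash
python3 - <<'E'
from cell import *
from h import *
s=sense();print(s["eef_pos"],s["orientation"],s["ft_force"],s["wrist_torque"])
c=capture("side");np.savez("side4.npz",**c);d=capture("top");np.savez("top4.npz",**d)
cv2.imwrite("pics/side4.png",np.hstack([crop(c,220,200,100,150,4),crop(d,200,150,100,150,4)]))
E
```

```text
[0.58566281 0.15330585 0.23921776] [ 0.09077688  3.13866032 -0.01366167] [-0.04487508 -0.32136106 -1.26098384] [ 0.05373944 -0.00857116 -0.0463624 ]
```

View pics/side4.png

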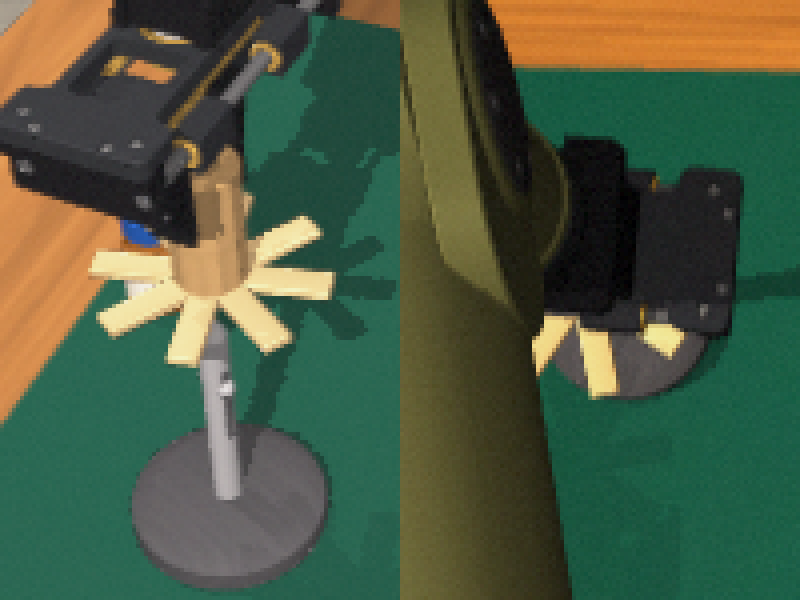

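```bash
python3 - <<'E'
from h import *
s=load("side4.npz")
f=s["frame"].astype(int)
for r in(256,260,263): print(r,[(c,*f[r,c]) for c in (260,261,262,263,264,265,281,282,283,284,285)])
for z in(.18,.19,.2): print(z,np.round(proj(s,[.586,.1555,z]),1),[np.round(proj(s,[.5857+.019*np.cos(a),.1533+.019*np.sin(a),z]),1).tolist() for a in np.radians([17,197])])
E
```

```text
256 [(260, np.int64(32), np.int64(33), np.int64(34)), (261, np.int64(31), np.int64(30), np.int64(33)), (262, np.int64(26), np.int64(28), np.int64(29)), (263, np.int64(25), np.int64(23), np.int64(27)), (264, np.int64(25), np.int64(24), np.int64(26)), (265, np.int64(20), np.int64(20), np.int64(23)), (281, np.int64(87), np.int64(89), np.int64(68)), (282, np.int64(39), np.int64(76), np.int64(62)), (283, np.int64(34), np.int64(74), np.int64(60)), (284, np.int64(33), np.int64(75), np.int64(61)), (285, np.int64(30), np.int64(71), np.int64(57))]
260 [(260, np.int64(193), np.int64(161), np.int64(120)), (261, np.int64(210), np.int64(174), np.int64(124)), (262, np.int64(127), np.int64(103), np.int64(75)), (263, np.int64(74), np.int64(61), np.int64(47)), (264, np.int64(47), np.int64(40), np.int64(37)), (265, np.int64(49), np.int64(43), np.int64(38)), (281, np.int64(148), np.int64(119), np.int64(83)), (282, np.int64(199), np.int64(163), np.int64(114)), (283, np.int64(194), np.int64(160), np.int64(113)), (284, np.int64(196), np.int64(162), np.int64(116)), (285, np.int64(241), np.int64(222), np.int64(159))]
263 [(260, np.int64(185), np.int64(116), np.int64(58)), (261, np.int64(189), np.int64(117), np.int64(57)), (262, np.int64(180), np.int64(129), np.int64(77)), (263, np.int64(175), np.int64(136), np.int64(90)), (264, np.int64(185), np.int64(145), np.int64(97)), (265, np.int64(201), np.int64(156), np.int64(104)), (281, np.int64(148), np.int64(116), np.int64(77)), (282, np.int64(176), np.int64(145), np.int64(104)), (283, np.int64(178), np.int64(148), np.int64(105)), (284, np.int64(239), np.int64(215), np.int64(152)), (285, np.int64(243), np.int64(222), np.int64(160))]
0.18 [271. 268.] [[262.2, 267.0], [281.0, 267.7]]
0.19 [270.6 264.3] [[261.7, 263.3], [280.7, 264.0]]
0.2 [270.2 260.6] [[261.3, 259.6], [280.4, 260.3]]
```

Request:
servo_tool --deltas '[{"x":0.002,"y":0.002,"z":0,"turn":0},{"x":0.002,"y":0.002,"z":-0.01,"turn":0},{"x":0.002,"y":0.002,"z":-0.017,"turn":0},{"x":0.002,"y":0.002,"z":-0.022,"turn":0},{"x":0.002,"y":0.002,"z":-0.027,"turn":0},{"x":0.002,"y":0.002,"z":-0.032,"turn":0},{"x":0.002,"y":0.002,"z":-0.037,"turn":0},{"x":0.002,"y":0.002,"z":-0.042,"turn":0},{"x":0.002,"y":0.002,"z":-0.042,"turn":0},{"x":0.002,"y":0.002,"z":-0.042,"turn":0}]'

```text
time: 7.85
eef_pos: [0.5876, 0.1561, 0.1973]
orientation: [0.089, 3.139, -0.013]
ft_force: [0.5, -0.5, -1.0]
width: 0.0377
```

```bash
python3 - <<'E'
from cell import *
from h import *
s=sense();print(s["eef_pos"],s["orientation"],s["ft_force"],s["wrist_torque"])
c=capture("side");np.savez("side5.npz",**c)
cv2.imwrite("pics/side5.png",crop(c,220,200,100,150,4))
E
```

```text
[0.58762916 0.15608427 0.1972916 ] [ 0.08933197  3.13860416 -0.01294265] [ 0.45029998 -0.49809065 -0.95598505] [ 0.05097186 -0.03725802  0.01157097]
```

View pics/side5.png

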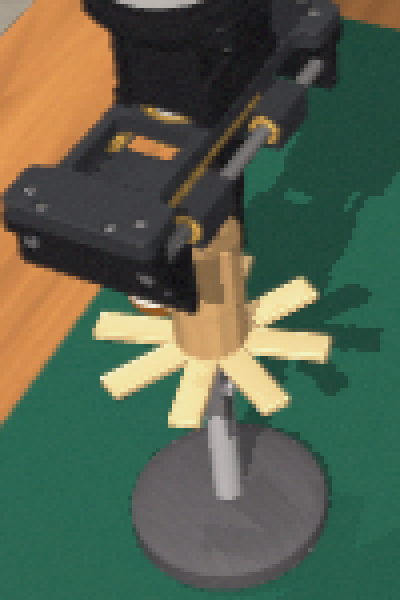

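Request:
servo_tool --deltas '[{"x":0,"y":0,"z":-0.006,"turn":0},{"x":0,"y":0,"z":-0.012,"turn":0},{"x":0,"y":0,"z":-0.018,"turn":0},{"x":0,"y":0,"z":-0.022,"turn":0},{"x":0,"y":0,"z":-0.024,"turn":0},{"x":0,"y":0,"z":-0.024,"turn":0}]'

```text
time: 8.5
eef_pos: [0.5875, 0.1561, 0.173]
orientation: [0.089, 3.139, -0.013]
ft_force: [0.4, 0.1, -1.3]
width: 0.0376
```

Request:
servo_tool --deltas '[{"x":0,"y":0,"z":-0.002,"turn":0},{"x":0,"y":0,"z":-0.003,"turn":0},{"x":0,"y":0,"z":-0.003,"turn":0}]'

```text
time: 8.8
eef_pos: [0.5875, 0.1561, 0.1699]
orientation: [0.089, 3.139, -0.013]
ft_force: [0.7, -0.0, -1.9]
width: 0.0374
```

Request:
servo_tool --deltas '[{"x":0,"y":0,"z":-0.001,"turn":0},{"x":0,"y":0,"z":-0.002,"turn":0},{"x":0,"y":0,"z":-0.002,"turn":0}]'

```text
time: 9.1
eef_pos: [0.5876, 0.1562, 0.1683]
orientation: [0.089, 3.139, -0.013]
ft_force: [-0.6, -0.6, 0.4]
width: 0.0375
```

Request:
servo_tool --deltas '[{"x":0,"y":0,"z":-0.001,"turn":0},{"x":0,"y":0,"z":-0.002,"turn":0},{"x":0,"y":0,"z":-0.002,"turn":0}]'

```text
time: 9.4
eef_pos: [0.5881, 0.1562, 0.1673]
orientation: [0.089, 3.137, -0.012]
ft_force: [-1.2, -0.1, 5.0]
width: 0.0379
```

Request:
servo_tool --deltas '[{"x":0,"y":0,"z":-0.001,"turn":0},{"x":0,"y":0,"z":-0.002,"turn":0},{"x":0,"y":0,"z":-0.002,"turn":0}]'

```text
time: 9.7
eef_pos: [0.5885, 0.1563, 0.1665]
orientation: [0.09, 3.136, -0.011]
ft_force: [-1.7, -1.4, 6.7]
width: 0.0377
```

Request:
servo_tool --deltas '[{"x":-0.0003,"y":0,"z":-0.001,"turn":0},{"x":-0.0003,"y":0,"z":-0.002,"turn":0},{"x":-0.0003,"y":0,"z":-0.002,"turn":0}]'

```text
time: 10.0
eef_pos: [0.5885, 0.1563, 0.1656]
orientation: [0.09, 3.135, -0.01]
ft_force: [-1.7, -1.0, 5.7]
width: 0.0377
```

Request:
servo_tool --deltas '[{"x":0,"y":0,"z":-0.001,"turn":0},{"x":0,"y":0,"z":-0.002,"turn":0},{"x":0,"y":0,"z":-0.002,"turn":0}]'

```text
time: 10.3
eef_pos: [0.5886, 0.1563, 0.1647]
orientation: [0.09, 3.135, -0.009]
ft_force: [-3.5, -0.4, 6.1]
width: 0.0377
```

Request:
servo_tool --deltas '[{"x":-0.001,"y":0,"z":-0.001,"turn":0},{"x":-0.001,"y":0,"z":-0.002,"turn":0},{"x":-0.001,"y":0,"z":-0.002,"turn":0}]'

```text
time: 10.6
eef_pos: [0.588, 0.1564, 0.1634]
orientation: [0.09, 3.134, -0.008]
ft_force: [-1.3, -0.8, 3.8]
width: 0.0379
```

Request:
servo_tool --deltas '[{"x":-0.0005,"y":0,"z":-0.001,"turn":0},{"x":-0.0005,"y":0,"z":-0.002,"turn":0},{"x":-0.0005,"y":0,"z":-0.002,"turn":0}]'

```text
time: 10.9
eef_pos: [0.5874, 0.1564, 0.161]
orientation: [0.09, 3.134, -0.008]
ft_force: [0.2, 0.4, 1.9]
width: 0.0372
```

Request:
servo_tool --deltas '[{"x":0,"y":0,"z":-0.002,"turn":0},{"x":0,"y":0,"z":-0.004,"turn":0},{"x":0,"y":0,"z":-0.006,"turn":0},{"x":0,"y":0,"z":-0.008,"turn":0},{"x":0,"y":0,"z":-0.01,"turn":0},{"x":0,"y":0,"z":-0.012,"turn":0},{"x":0,"y":0,"z":-0.012,"turn":0}]'

```text
time: 11.6
eef_pos: [0.5871, 0.1564, 0.1481]
orientation: [0.09, 3.135, -0.008]
ft_force: [0.3, 1.0, -1.0]
width: 0.0375
```

Request:
servo_tool --deltas '[{"x":0,"y":0,"z":-0.002,"turn":0},{"x":0,"y":0,"z":-0.004,"turn":0},{"x":0,"y":0,"z":-0.006,"turn":0},{"x":0,"y":0,"z":-0.007,"turn":0},{"x":0,"y":0,"z":-0.007,"turn":0}]'

```text
time: 12.1
eef_pos: [0.587, 0.1564, 0.1406]
orientation: [0.09, 3.135, -0.009]
ft_force: [0.8, -0.3, 0.3]
width: 0.0378
```

```bash
python3 - <<'E'
from cell import *
from h import *
s=sense();print(s["eef_pos"],s["orientation"],s["ft_force"],s["wrist_torque"])
c=capture("side");np.savez("side6.npz",**c)
cv2.imwrite("pics/side6.png",np.hstack([crop(c,220,200,100,150,4),crop(load("side5.npz"),220,200,100,150,4)]))
E
```

```text
[0.58700208 0.15642933 0.14062118] [ 0.08984763  3.13512411 -0.00867759] [ 0.80695631 -0.2988099   0.33972668] [-0.07199952 -0.31209452  0.03521698]
```

View pics/side6.png

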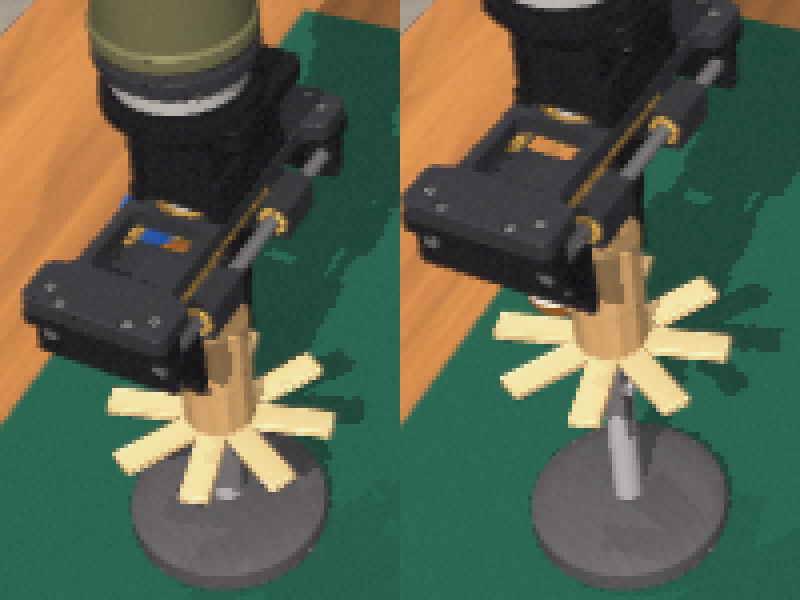

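Request:
servo_tool --deltas '[{"x":0,"y":0,"z":-0.001,"turn":0},{"x":0,"y":0,"z":-0.0015,"turn":0}]'

```text
time: 12.35
eef_pos: [0.5871, 0.1564, 0.1391]
orientation: [0.09, 3.135, -0.009]
ft_force: [1.8, -0.3, 3.2]
width: 0.0376
```

Request:
servo_tool --deltas '[{"x":0,"y":0,"z":-0.001,"turn":0},{"x":0,"y":0,"z":-0.001,"turn":0}]'

```text
time: 12.55
eef_pos: [0.587, 0.1564, 0.1378]
orientation: [0.09, 3.135, -0.009]
ft_force: [1.0, 0.1, 1.6]
width: 0.0375
```

Request:
servo_tool --deltas '[{"x":0,"y":0,"z":-0.001,"turn":0},{"x":0,"y":0,"z":-0.001,"turn":0}]'

```text
time: 12.75
eef_pos: [0.5868, 0.1565, 0.1365]
orientation: [0.09, 3.135, -0.009]
ft_force: [1.1, -0.4, 0.4]
width: 0.0377
```

Request:
servo_tool --deltas '[{"x":0,"y":0,"z":-0.001,"turn":0},{"x":0,"y":0,"z":-0.001,"turn":0}]'

```text
time: 12.95
eef_pos: [0.5865, 0.1566, 0.1346]
orientation: [0.09, 3.136, -0.009]
ft_force: [2.8, -0.4, -4.0]
width: 0.0376
```

Request:
servo_tool --deltas '[{"x":0,"y":0,"z":-0.001,"turn":0},{"x":0,"y":0,"z":-0.001,"turn":0}]'

```text
time: 13.15
eef_pos: [0.5864, 0.1562, 0.1326]
orientation: [0.09, 3.136, -0.011]
ft_force: [3.6, 0.1, -6.2]
width: 0.0378
```

Request:
servo_tool --deltas '[{"x":0,"y":0,"z":-0.001,"turn":0},{"x":0,"y":0,"z":-0.001,"turn":0}]'

```text
time: 13.35
eef_pos: [0.5859, 0.1562, 0.1311]
orientation: [0.09, 3.138, -0.011]
ft_force: [1.0, -0.4, -2.8]
width: 0.0375
```

Request:
servo_tool --deltas '[{"x":0,"y":0,"z":-0.0005,"turn":0},{"x":0,"y":0,"z":-0.0005,"turn":0}]'

```text
time: 13.55
eef_pos: [0.5859, 0.1563, 0.1307]
orientation: [0.09, 3.138, -0.011]
ft_force: [2.5, 0.1, -1.5]
width: 0.0376
```

Request:
servo_tool --deltas '[{"x":0,"y":0,"z":0,"turn":0},{"x":0,"y":0,"z":0,"turn":0}]'

```text
time: 13.75
eef_pos: [0.5859, 0.1564, 0.1308]
orientation: [0.09, 3.138, -0.011]
ft_force: [1.4, 0.4, -1.0]
width: 0.0379
```

Request:
servo_tool --deltas '[{"x":0,"y":0,"z":0,"turn":0},{"x":0,"y":0,"z":0,"turn":0}]'

```text
time: 13.95
eef_pos: [0.5859, 0.1563, 0.1308]
orientation: [0.09, 3.138, -0.011]
ft_force: [2.4, 0.1, -2.0]
width: 0.0377
```

Request:
servo_tool --deltas '[{"x":0.0005,"y":0,"z":0,"turn":0},{"x":0.0005,"y":0,"z":0,"turn":0},{"x":0.0005,"y":0,"z":0,"turn":0},{"x":0.0005,"y":0,"z":0,"turn":0},{"x":0.0005,"y":0,"z":0,"turn":0},{"x":0.0005,"y":0,"z":0,"turn":0},{"x":0.0005,"y":0,"z":0,"turn":0},{"x":0.0005,"y":0,"z":0,"turn":0}]' --hand 1

```text
time: 14.75
eef_pos: [0.5864, 0.1564, 0.1308]
orientation: [0.09, 3.138, -0.011]
ft_force: [0.1, -0.3, -0.1]
width: 0.0852
```

Request:
servo_tool --deltas '[{"x":0,"y":0,"z":0.01,"turn":0},{"x":0,"y":0,"z":0.03,"turn":0},{"x":0,"y":0,"z":0.06,"turn":0},{"x":0,"y":0,"z":0.095,"turn":0},{"x":0,"y":0,"z":0.13,"turn":0},{"x":-0.02,"y":0.03,"z":0.15,"turn":0},{"x":-0.04,"y":0.06,"z":0.15,"turn":0},{"x":-0.06,"y":0.1,"z":0.15,"turn":0},{"x":-0.08,"y":0.14,"z":0.15,"turn":0},{"x":-0.1,"y":0.18,"z":0.15,"turn":0},{"x":-0.12,"y":0.22,"z":0.15,"turn":0},{"x":-0.14,"y":0.25,"z":0.15,"turn":0},{"x":-0.15,"y":0.27,"z":0.15,"turn":0},{"x":-0.15,"y":0.27,"z":0.15,"turn":0},{"x":-0.15,"y":0.27,"z":0.15,"turn":0}]'

```text
time: 16.25
eef_pos: [0.4367, 0.426, 0.2813]
orientation: [0.089, 3.137, -0.011]
ft_force: [0.5, -0.3, -0.3]
width: 0.0875
```

```bash
python3 - <<'E'
from cell import *
from h import *
c=capture("side");np.savez("side7.npz",**c);d=capture("top");np.savez("top7.npz",**d)
cv2.imwrite("pics/side7.png",np.hstack([crop(c,220,220,100,130,4),crop(d,205,165,100,130,4)]))
cv2.imwrite("pics/top7.png",d["frame"][:,:,::-1])
for z in(.14,.145,.15): print(z,np.round(proj(c,[.586,.1555,z]),1))
E
```

```text
0.14 [272.5 282.2]
0.145 [272.3 280.4]
0.15 [272.2 278.7]
```

View pics/side7.png

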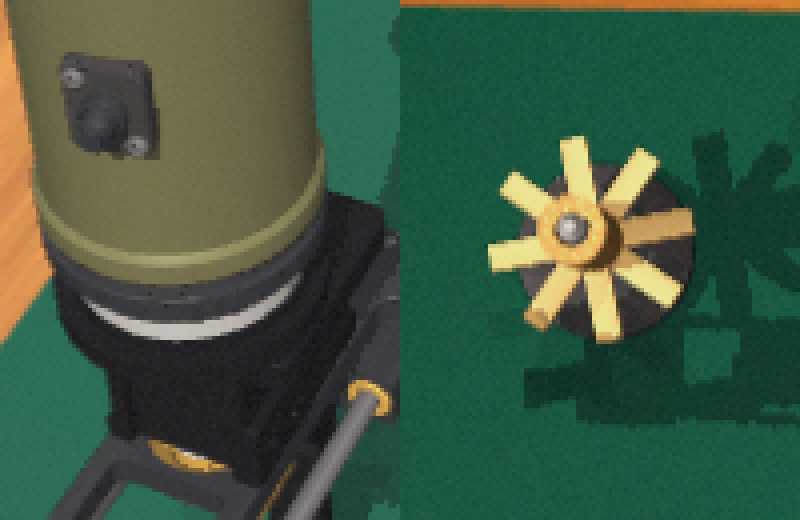

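View pics/top7.png

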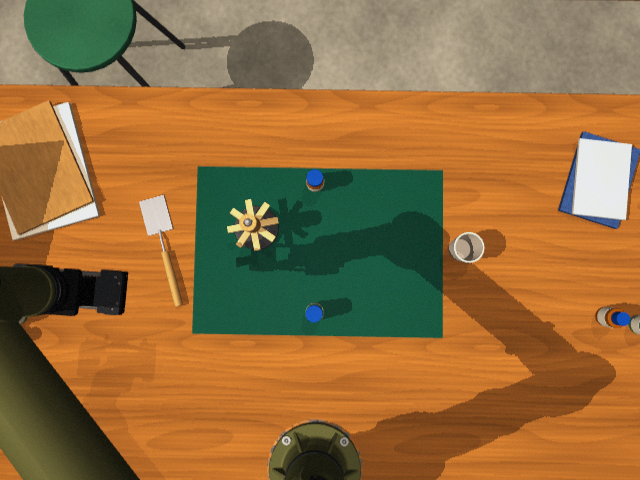

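Request:
servo_tool --deltas '[{"x":-0.03,"y":0.025,"z":0,"turn":0},{"x":-0.06,"y":0.05,"z":0,"turn":0},{"x":-0.09,"y":0.075,"z":0,"turn":0},{"x":-0.12,"y":0.1,"z":0,"turn":0},{"x":-0.15,"y":0.125,"z":0,"turn":0},{"x":-0.18,"y":0.15,"z":0,"turn":0},{"x":-0.21,"y":0.17,"z":0,"turn":0},{"x":-0.24,"y":0.19,"z":0,"turn":0},{"x":-0.27,"y":0.2,"z":0,"turn":0},{"x":-0.28,"y":0.2,"z":0,"turn":0},{"x":-0.28,"y":0.2,"z":0,"turn":0},{"x":-0.28,"y":0.2,"z":0,"turn":0}]'

```text
time: 17.55
eef_pos: [0.1608, 0.6235, 0.2817]
orientation: [0.099, 3.134, -0.011]
ft_force: [0.5, -0.1, 0.1]
width: 0.0871
```

```bash
python3 - <<'E'
from cell import *
from h import *
c=capture("side");np.savez("side8.npz",**c);d=capture("top");np.savez("top8.npz",**d)
cv2.imwrite("pics/side8.png",np.hstack([crop(c,220,230,100,120,4),crop(d,205,165,100,120,4)]))
for z in(.0707,.1447,.15): print(z,np.round(proj(c,[.586,.1555,z]),1),np.round(proj(d,[.586,.1555,z]),1))
E
```

```text
0.0707 [275.  304.9] [252.2 225.2]
0.1447 [272.4 280.5] [247.2 221.6]
0.15 [272.2 278.7] [246.8 221.3]
```

View pics/side8.png

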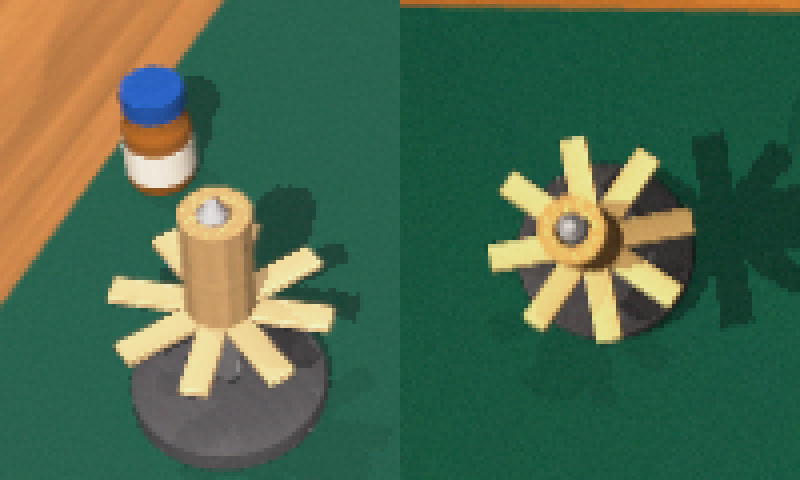

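```bash
python3 - <<'E'
from h import *
c=load("side8.npz");a=load("side0.npz")
print(proj(a,[.5315,-.1455,.074]), "obs 344.5 229.7")
cv2.imwrite("pics/z8.png",np.hstack([crop(c,254,272,36,44,10),crop(a,326,220,36,44,10)]))
E
```

```text
(np.float64(343.622817888922), np.float64(227.86206106084143)) obs 344.5 229.7
```

View pics/z8.png

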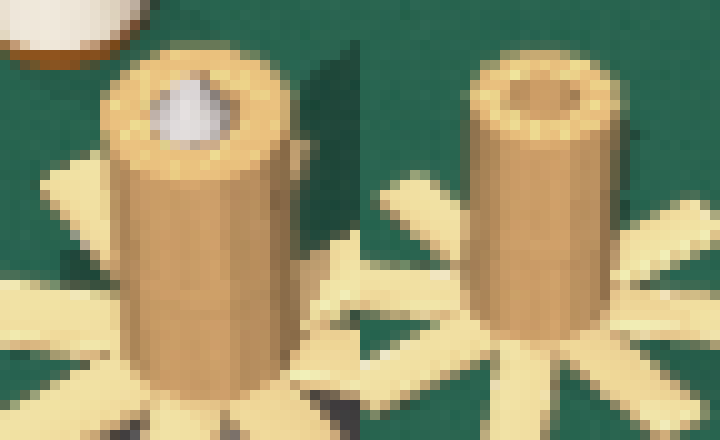

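```bash
python3 - <<'E'
from cell import *
from h import *
a,b=load("top0.npz")["frame"],load("top8.npz")["frame"]
d=cv2.absdiff(a,b).max(2)
for n,(u,v,r) in dict(inkA=(315,180,12),inkB=(314,312,12),pot=(467,247,20),blade=(156,215,18),handle=(172,278,20)).items(): print(n,int((d[v-r:v+r,u-r:u+r]>40).sum()))
print(sign_off())
E
```

```text
inkA 0
inkB 0
pot 0
blade 0
handle 0
the job is handed in; nothing more can be done
None
```

The brush hanger is on the stand's post, arms at the bottom, with the sprung balls in its groove. I let go, moved the arm clear and handed the job in at about 18 s.

**By feel:**
- The cone met the balls with the foot about 108 mm above the table.
- Pushing the cone over the balls took at most 6.7 N, and the bore then dragged lightly.
- About 34 mm past first contact the force turned to a downward pull of up to 6 N: the balls snapping into the groove.
- The force then fell back to roughly the hanger's own weight (1 to 2 N), about 38 mm below first contact, against 37 mm expected. I stopped there. The second, stiffer rise was never met.

**By camera, after release:**
- The hanger stays up by itself, level around the post, with the tip showing above the hub.
- The side view puts the hub top at about 142 mm, good to about 2 mm. By feel it came out near 145 mm, so the two differ by about 2 mm.
- My first camera estimate of the ball height, about 102 mm (good to about 4 mm), was lower than the 108 mm found by feel. I went by feel.
- The two ink bottles, the water pot and the palette knife show no change from the first top picture.

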